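# Find the loaded objective case by its weight

### The arm

A 6-joint arm with a two-finger parallel gripper is mounted at the origin on the work surface. World frame = base frame: x ahead of the robot, y to its left, z up, the work surface at z = 0. Lengths are in m, angles in rad, forces in N, time in s.
With the tool pointing down it reaches from about 0.35 to 0.975 m from the base axis. Payload 4.9 kg.
Tool frame: the origin (TCP) lies midway between the tips of the shut fingers; the grasp point (between the pads) lies 19 mm behind it; z points along the fingers, y is the direction in which the jaws open and shut (so a half turn about z gives the same grasp; the last joint's range is limited). The gripper opens to 85 mm and grips with 20 to 120 N. Pads are 22 mm wide; open, the fingers measure 114 mm over their backs; the gripper's body (76 mm by 85 mm) begins 54 mm behind the grasp point. The pads swing forward as they close: fully open they stand 13 mm farther back than shut.
Start: joints at [-1.363, 0.053, 1.613, -0, 1.476, -0.119], TCP at [0.201, -0.592, 0.191] pointing down, gripper open.
Joint ranges: [-3.01, 3.01], [-1.01, 2.22], [0.06, 2.58], [-1.02, 4.17], [0.09, 2.62], [-3.14, 3.14]. Speed limits (rad/s): [2.57, 2.57, 3.14, 3.14, 3.14, 3.14].

### API

Orientations are given as a unit quaternion [w, x, y, z].
In Python, from bench import env gives the robot as it stands. The module is installed in compiled form; this text tells all that it offers.
- The arm moves only by the tool servo_tool, never from a script. Its arguments are lists of equal length, an entry for each row: "rotation": the turn, a rotation vector about the tool's x, y, z in degrees, a list of three; "translation": the shift along the tool's x, y, z in mm, a list of three; "jaw": the finger opening in mm, from 0 to 85.4. A call has 1 to 20 rows; each row is the pose to reach, as a shift and turn from the pose measured when the call began, along the tool's axes at that moment; what a row does not reach only later rows make up. A row lasts 1/10 s, in which the tool goes at most 50 mm and 8.59 degrees, less where a joint would pass 70% of its speed; a pose out of reach is approached as far as the arm can. A call with a gripper value outside its range is refused whole. The fingers move at their own pace and stop on an object; "grip_force" is the grip in N (left out, the last holds). Time passes only in rows, so rows that repeat a pose let the fingers close. It gives the time, the measured TCP pose, the force and the opening at its end, in the units of the state.
- env.sense(): the state, without advancing time (a new reading comes with each control period).
- env.read_camera(name): name is "scene" or "top" or "wrist"; returns a dict with "pixels" (384x512x3 uint8, red, green, blue), "range_z" (384x512 float32, m along the optical axis (not along the pixel's ray), 0 where there is no reading), "fx", "fy", "cx", "cy" (pixels), "pose" (4x4, takes a point from camera to world coordinates); the wrist camera has in their place "hand_eye" (4x4, takes a point from camera to tool coordinates, whose origin is the TCP and whose axes are the flange's). Camera axes: x right, y down, z forward; pixel columns grow to the right and rows downward; lengths in m; the calibration is good to about 2 mm. A picture is of the moment at which its call begins: read the wrist's pose just before it.
- env.job_done(): hands the job in, once; it reports no verdict.
The state is a dict: "clock": time; "joint_pos": joint angles; "qd": joint speeds; "joint_efforts": joint torques, N m; "tool_pos": TCP position; "tool_rot": TCP orientation; "force": force on the tool from outside, world axes, zero at the start; "moment": the same for the moment, N m; "width": opening from 0.0 (shut) to 1.0 (fully open).
Only numpy, scipy, OpenCV 4.12 (cv2) and the standard library are available. Lean on these libraries where they do the work, as an engineer would, in place of code of your own. Each camera call takes 0.05 s, during which the arm holds its last target. There are 200 camera calls.

### The job

Of the four identical closed cases in the sloped rack, one holds a microscope objective and the others are empty: lift them to feel which one is clearly heavier and stand that one upright, lid up and wholly on the round pad. Every empty case must end fully down in the pocket it came from. Set cases down, never drop them, and leave the other things on the desk where they are.

Things in the scene. Friction and masses are not known exactly. Their poses are not given: they have to be found in the camera images.
- case_a: closed square case, white with a blue lid, 40 x 40 x 80 mm tall, rigid, one of four look-alikes; its letter tells neither its pocket nor its contents. Origin: centre of its underside; +z to the lid (leans 30 deg away from the robot in the rack), +y along the row. Grip it across its two y faces, about 58 mm above the underside. Empty 0.15-0.17 kg, loaded 0.36-0.47 kg, contents fit closely
- case_b: closed square case, white with a blue lid, 40 x 40 x 80 mm tall, rigid, one of four look-alikes; its letter tells neither its pocket nor its contents. Origin: centre of its underside; +z to the lid (leans 30 deg away from the robot in the rack), +y along the row. Grip it across its two y faces, about 58 mm above the underside. Empty 0.15-0.17 kg, loaded 0.36-0.47 kg, contents fit closely
- case_c: closed square case, white with a blue lid, 40 x 40 x 80 mm tall, rigid, one of four look-alikes; its letter tells neither its pocket nor its contents. Origin: centre of its underside; +z to the lid (leans 30 deg away from the robot in the rack), +y along the row. Grip it across its two y faces, about 58 mm above the underside. Empty 0.15-0.17 kg, loaded 0.36-0.47 kg, contents fit closely
- case_d: closed square case, white with a blue lid, 40 x 40 x 80 mm tall, rigid, one of four look-alikes; its letter tells neither its pocket nor its contents. Origin: centre of its underside; +z to the lid (leans 30 deg away from the robot in the rack), +y along the row. Grip it across its two y faces, about 58 mm above the underside. Empty 0.15-0.17 kg, loaded 0.36-0.47 kg, contents fit closely
- rack: fixed grey rack, 370 mm long along its y, on the desk. Origin: on the desk below the middle of the row of pockets; z up, +x away from the robot. Four pockets at y = -135, -45, 45, 135 mm, their axis leaning 30 deg from vertical towards the rack's +x: draw a case out and put it back along that axis
- pocket_row (a point): point on the rack at the level of the pocket floors' centres, in the middle of the row (34 mm above the desk), axes as the rack's. Each pocket is 46 x 46 mm inside, 28 mm deep along its leaning axis, walls 4 mm thick; a case sits with 3 mm of play on each side
- lamp_bar (a point): middle of the fixed lamp bar over the cases: 24 mm wide (x), 18 mm thick, 370 mm long along the rack's y, centred 203 mm above the desk at rack x = 6 mm, on end posts on the robot side (rack x -80 to -96 mm) with an arm from each. It blocks a gripper coming straight down; approach along the pocket axis instead, with the wrist beyond the bar, farther from the robot
- pad: fixed round pad, green edge and grey top, 120 mm across, 6 mm thick, on the desk to the right of the rack. Origin: centre of its underside; z up
- mouse: black computer mouse, 105 x 60 x 33 mm, to be left alone. Origin: centre of its underside
- tape_roll: yellow roll core, a ring 96 mm across and 45 mm high, to be left alone. Origin: centre of its underside
- dust_cap: small black eyepiece dust cap, 32 mm across, 22 mm high, to be left alone. Origin: centre of its underside
- stain_jar: amber glass jar with a red lid, 48 mm across, 75 mm high, to be left alone. Origin: centre of its underside
- lens_brush: brush with a round wooden handle lying on the desk, 145 mm long, 13 mm thick, to be left alone. Origin: under the middle of its length, along its x
Things that resemble listed ones, but are neither listed nor needed, are in the scene too. Leave any green, purple or turquoise look-alike of the case_d alone.

How it is judged:
On the way:
1. a case has been lifted clear of its pocket, held by the fingers (((distance of case_a from where it was at the start of the episode above 0.03 m and contact force between case_a and the fingers above 0.5 N) or (distance of case_b from where it was at the start of the episode above 0.03 m and contact force between case_b and the fingers above 0.5 N) or (distance of case_c from where it was at the start of the episode above 0.03 m and contact force between case_c and the fingers above 0.5 N) or (distance of case_d from where it was at the start of the episode above 0.03 m and contact force between case_d and the fingers above 0.5 N))), for 0.2 s.
At the end, for the whole second after the job is handed in: The loaded case stands lid up on the pad, within 35 mm of its centre, upright within 0.08 rad, at rest, pressing on it with over 2.6 N (an empty case does not). The three other cases are within 12 mm of where each started: in their own pockets, fully down (((horizontal distance between case_a and pad below 0.035 m and height (world z) of case_a below 0.012 m and angle between case_a's own z axis and vertical below 0.08 rad and contact force between case_a and pad above 2.6 N and linear speed of case_a below 0.02 m/s and distance of each of case_b, case_c, case_d from where it was at the start of the episode below 0.012 m) or (horizontal distance between case_b and pad below 0.035 m and height (world z) of case_b below 0.012 m and angle between case_b's own z axis and vertical below 0.08 rad and contact force between case_b and pad above 2.6 N and linear speed of case_b below 0.02 m/s and distance of each of case_a, case_c, case_d from where it was at the start of the episode below 0.012 m) or (horizontal distance between case_c and pad below 0.035 m and height (world z) of case_c below 0.012 m and angle between case_c's own z axis and vertical below 0.08 rad and contact force between case_c and pad above 2.6 N and linear speed of case_c below 0.02 m/s and distance of each of case_a, case_b, case_d from where it was at the start of the episode below 0.012 m) or (horizontal distance between case_d and pad below 0.035 m and height (world z) of case_d below 0.012 m and angle between case_d's own z axis and vertical below 0.08 rad and contact force between case_d and pad above 2.6 N and linear speed of case_d below 0.02 m/s and distance of each of case_a, case_b, case_c from where it was at the start of the episode below 0.012 m))); the robot touches nothing.
It fails at once if a case is dropped: out of the fingers it moves faster than 0.7 m/s (a fall of about 25 mm) ((linear speed of case_a above 0.7 m/s and contact force between case_a and the fingers below 0.01 N) or (linear speed of case_b above 0.7 m/s and contact force between case_b and the fingers below 0.01 N) or (linear speed of case_c above 0.7 m/s and contact force between case_c and the fingers below 0.01 N) or (linear speed of case_d above 0.7 m/s and contact force between case_d and the fingers below 0.01 N)).
It fails at once if a bystander (mouse, tape roll, dust cap, jar or brush) is moved by more than 25 mm (distance of any of mouse, tape_roll, dust_cap, stain_jar, lens_brush from where it was at the start of the episode above 0.025 m).
It also fails if it takes over 72 s, if anything falls off the work surface, if the arm or the gripper's body presses on something with over 40 N, if the wrist force passes 120 N, or if a joint passes its speed limit or range.

## Working session

There is one attempt and no reset: what is moved stays moved. The work goes in short steps, Python scripts to look and compute and a tool call to move; the robot and the scene stay as the last step left them, time stands still between calls to the robot, and variables do not carry over. Pictures are saved under pics/ and viewed, on a budget of 10 in all, crops included, one or two more only if the job needs it, and the job is handed in when it is done.

Besides the shell and the picture viewer there is one more tool, called after "Emit:" by a JSON object that holds its "op" and its "data", one argument or row to a line. servo_tool: Moves the arm, as the interface text tells. Its arguments: {"type":"object","properties":{"rotation":{"type":"array"},"translation":{"type":"array"},"jaw":{"type":"array"},"grip_force":{"type":"number"}},"required":["rotation","translation","jaw"]}

```bash
mkdir -p pics; cat > h.py <<'E'
import numpy as np, cv2
from bench import env
from scipy.spatial.transform import Rotation as R
def Rq(q): return R.from_quat([q[1],q[2],q[3],q[0]])
def save(n,c,crop=None,s=1):
    im=c["pixels"][:,:,::-1]
    if crop: im=im[crop[1]:crop[3],crop[0]:crop[2]]
    cv2.imwrite(f"pics/{n}.png",cv2.resize(im,None,fx=s,fy=s,interpolation=cv2.INTER_CUBIC))
def cloud(c):
    z=c["range_z"];v,u=np.indices(z.shape)
    p=np.stack([(u-c["cx"])/c["fx"]*z,(v-c["cy"])/c["fy"]*z,z],-1)
    T=c["pose"];return p@T[:3,:3].T+T[:3,3]
E
python3 - <<'E'
from h import *
import pickle
s=env.sense();print(s)
a=env.read_camera("scene");b=env.read_camera("top")
pickle.dump((a,b),open("c.pkl","wb"))
im=np.hstack([a["pixels"],b["pixels"]])
save("scene",a,None,1.5);save("top",b,None,1.5)
E
```

```text
{'clock': 0.0, 'joint_pos': array([-1.36301878e+00,  5.33551638e-02,  1.61430027e+00, -1.88654069e-05,
        1.47597281e+00, -1.18975897e-01]), 'qd': array([ 0.00015934, -0.00224576,  0.0009035 , -0.00025766, -0.00059189,
       -0.00109817]), 'joint_efforts': array([ 4.33259320e-04, -3.93681586e+01, -3.70175278e+01, -4.36315338e-05,
        7.17568793e-03, -4.68522074e-06]), 'tool_pos': array([ 0.20046982, -0.59123845,  0.19016039]), 'tool_rot': array([-1.01637588e-03,  9.86683025e-01,  1.62651691e-01, -5.45562847e-05]), 'force': array([ 0.13432028,  0.1820395 , -0.04918781]), 'moment': array([0.07773443, 0.06662279, 0.00406134]), 'width': 0.998033934637329}
```

View pics/scene.png

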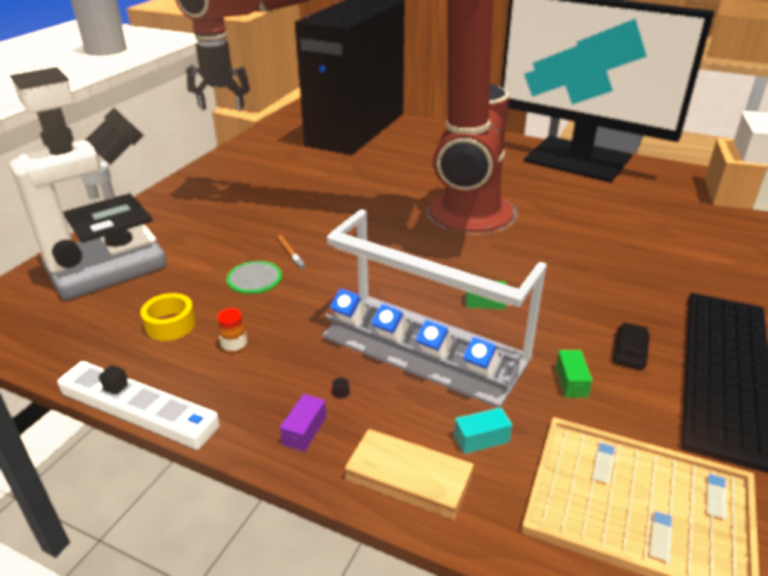

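View pics/top.png

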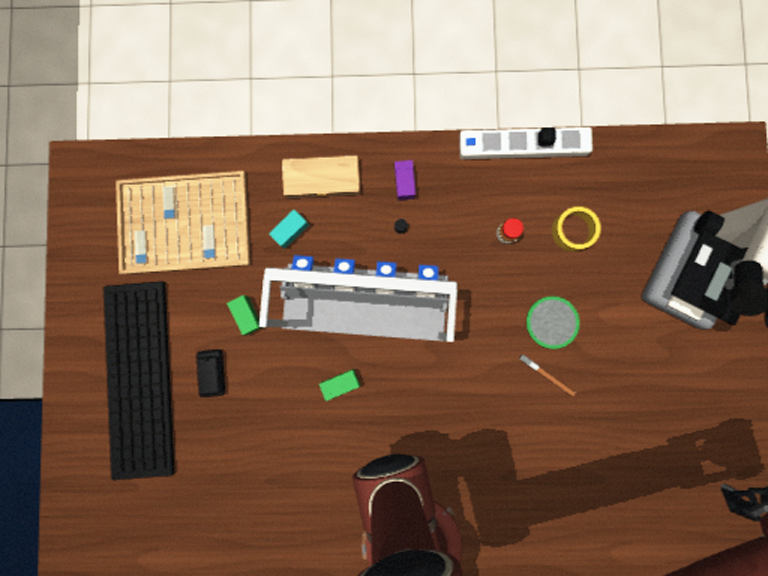

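The scene view shows the four blue-lidded cases in the rack (344,302), (387,319), (432,333), (480,351). The green-rimmed pad is at (254,276) in the scene view and (553,322) in the top view. The green, purple and turquoise blocks are decoys lying outside the rack. Next I'll measure the lids, pad and bar.

```bash
python3 - <<'E'
from h import *
import pickle
a,b=pickle.load(open("c.pkl","rb"))
for n,c in(("scene",a),("top",b)):
    P=cloud(c);hsv=cv2.cvtColor(c["pixels"],cv2.COLOR_RGB2HSV)
    blue=cv2.inRange(hsv,(100,120,80),(125,255,255))
    blue=cv2.morphologyEx(blue,cv2.MORPH_CLOSE,np.ones((7,7)))  # include white dot
    k,l,st,ce=cv2.connectedComponentsWithStats(blue)
    for i in range(1,k):
        if st[i,4]<60: continue
        q=P[(l==i)&(c["range_z"]>0)]; m=np.median(q,0)
        if not(0.3<m[0]<0.9): continue
        q=q[np.linalg.norm(q-m,axis=1)<.035]
        m=q.mean(0);w,v=np.linalg.eigh(np.cov((q-m).T))
        print(n,ce[i].round(),st[i,4],"med",m.round(4),"n",v[:,0].round(3),"sd",np.sqrt(w).round(4),"ptp",np.ptp(q,axis=0).round(3))
    g=cv2.inRange(hsv,(40,120,60),(75,255,255));k,l,st,ce=cv2.connectedComponentsWithStats(g)
    for i in range(1,k):
        if st[i,4]<40: continue
        q=P[l==i];(u,v),(w_,h_),_=cv2.fitEllipse(np.argwhere(l==i)[:,::-1].astype(np.int32)) 
        print(n,"green",ce[i].round(),"box mid",((q.max(0)+q.min(0))/2).round(4),"ptp",np.ptp(q,axis=0).round(3))
    # white bar
    q=P[(P[...,2]>.19)&(P[...,2]<.23)&(P[...,0]>.4)&(P[...,0]<.75)&(abs(P[...,1])<.4)]
    top=q[abs(q[:,2]-.212)<.006]; top=top
    print(n,"bar",len(top),top.mean(0).round(4),"min",top.min(0).round(3),"max",top.max(0).round(3))
    print(np.polyfit(top[:,1],top[:,0],1))
E
```

```text
scene [230. 202.] 181 med [ 0.6033 -0.0396  0.0983] n [0.529 0.054 0.847] sd [0.0044 0.0133 0.0142] ptp [0.042 0.045 0.036]
scene [258. 212.] 194 med [0.6122 0.049  0.0986] n [0.534 0.04  0.845] sd [0.0042 0.013  0.0141] ptp [0.041 0.043 0.033]
scene [287. 223.] 205 med [0.6214 0.1385 0.0986] n [0.557 0.049 0.829] sd [0.0042 0.0129 0.0139] ptp [0.04  0.043 0.033]
scene [319. 235.] 211 med [0.6304 0.2274 0.0987] n [0.543 0.035 0.839] sd [0.004  0.0134 0.0137] ptp [0.041 0.042 0.034]
scene green [169. 188.] box mid [ 0.4908 -0.331   0.0035] ptp [0.125 0.122 0.011]
scene green [321. 201.] box mid [0.9043 0.286  0.4116] ptp [1.083 0.32  0.825]
scene green [382. 249.] box mid [0.9406 0.3919 0.4104] ptp [1.011 0.108 0.828]
scene bar 1174 [0.5719 0.1083 0.2109] min [ 0.459 -0.089  0.206] max [0.61  0.288 0.215]
[0.08975259 0.56217497]
top [201. 175.] 125 med [0.6264 0.2258 0.0999] n [-0.561  0.114 -0.82 ] sd [0.0026 0.0108 0.0124] ptp [0.032 0.042 0.032]
top [229. 177.] 118 med [0.6176 0.1365 0.1   ] n [-0.534  0.099 -0.84 ] sd [0.0025 0.0104 0.0119] ptp [0.029 0.039 0.025]
top [257. 179.] 120 med [0.609  0.0475 0.1002] n [-0.498  0.058 -0.865] sd [0.0016 0.0104 0.0118] ptp [0.031 0.039 0.022]
top [285. 181.] 121 med [ 0.5997 -0.0421  0.1001] n [-0.534  0.082 -0.842] sd [0.0019 0.0109 0.012 ] ptp [0.032 0.04  0.024]
top green [162. 210.] box mid [0.5216 0.3784 0.0215] ptp [0.087 0.078 0.049]
top green [367. 215.] box mid [ 0.4884 -0.1785  0.5982] ptp [0.121 0.417 1.21 ]
top green [226. 256.] box mid [0.4069 0.1162 0.6003] ptp [0.16  0.172 1.206]
top bar 1342 [0.563  0.0973 0.2109] min [ 0.457 -0.086  0.206] max [0.603 0.289 0.217]
[0.09341491 0.55389822]
```

```bash
cat >> h.py <<'E'
def rel(p,Rm,s=None):
    "tool-frame rotation (deg) and shift (mm) from measured pose to world pose"
    s=s or env.sense();R0=Rq(s["tool_rot"])
    return (R0.inv()*R.from_matrix(Rm)).as_rotvec(degrees=True).round(2),(R0.inv().apply(p-s["tool_pos"])*1000).round(1)
E
python3 - <<'E'
from h import *
import pickle
a,b=pickle.load(open("c.pkl","rb"))
psi=-0.1;rx=np.array([np.cos(psi),np.sin(psi),0]);ry=np.array([-np.sin(psi),np.cos(psi),0])
for n,c in(("scene",a),("top",b)):
    P=cloud(c);hsv=cv2.cvtColor(c["pixels"],cv2.COLOR_RGB2HSV)
    blue=cv2.inRange(hsv,(100,120,80),(125,255,255))
    cl=cv2.morphologyEx(blue,cv2.MORPH_CLOSE,np.ones((7,7)))&~blue&cv2.inRange(hsv,(0,0,180),(180,110,255))
    k,l,st,ce=cv2.connectedComponentsWithStats(cl)
    pts=[]
    for i in range(1,k):
        q=P[l==i]
        if st[i,4]<6 or not .5<np.median(q[:,0])<.7 or not .08<np.median(q[:,2])<.12: continue
        pts.append(np.median(q,0)); print(n,ce[i].round(1),st[i,4],pts[-1].round(4))
    q=P[abs(P[...,2]-.212)<.008];q=q[(abs(q[:,1]-.1)<.15)&(abs(q[:,0]-.56)<.1)]
    d=q@rx;h=np.histogram(d,bins=np.arange(d.min(),d.max(),.004));print(n,"bar rx",list(zip(h[1].round(3),h[0])), q[:,2].max())
P=cloud(b);hsv=cv2.cvtColor(b["pixels"],cv2.COLOR_RGB2HSV)
g=cv2.inRange(hsv,(40,120,60),(75,255,255));g[:,:340]=0;g[:,400:]=0
q=P[g>0];q=q[abs(q[:,2])<.02];print("pad top",((q.max(0)+q.min(0))/2).round(4),np.ptp(q,axis=0).round(3))
E
```

```text
scene [258.8 208. ] 13 [0.6037 0.0484 0.1049]
scene [282.8 221.5] 8 [0.6226 0.1249 0.0995]
scene [291.  221.5] 6 [0.6178 0.1466 0.1037]
scene bar rx [(np.float64(0.552), np.int64(29)), (np.float64(0.556), np.int64(77)), (np.float64(0.56), np.int64(100)), (np.float64(0.564), np.int64(101)), (np.float64(0.568), np.int64(113)), (np.float64(0.572), np.int64(150)), (np.float64(0.576), np.int64(259))] 0.21492776850980522
top [200.8 175.3] 35 [0.6259 0.2269 0.1027]
top [228.8 177.3] 36 [0.6169 0.1367 0.1014]
top [257.  179.4] 36 [0.6087 0.0473 0.1016]
top [285.2 181.4] 38 [ 0.5988 -0.0418  0.1007]
top bar rx [(np.float64(0.55), np.int64(154)), (np.float64(0.554), np.int64(148)), (np.float64(0.558), np.int64(139)), (np.float64(0.562), np.int64(141)), (np.float64(0.566), np.int64(147)), (np.float64(0.57), np.int64(141))] 0.21663732623239484
pad top [ 0.4884 -0.3282  0.0029] [0.121 0.118 0.019]
```

```bash
cat >> h.py <<'E'
psi=-0.1;rx=np.array([np.cos(psi),np.sin(psi),0]);ry=np.array([-np.sin(psi),np.cos(psi),0]);ez=np.array([0,0,1.])
ax=.5*rx+np.sqrt(.75)*ez
def F(i): return .5595*rx+(.153+[-.135,-.045,.045,.135][i])*ry+.034*ez
RG=np.column_stack([np.cross(-ry,-ax),-ry,-ax])
E
python3 - <<'E'
from h import *
print(F(0),RG)
for p in ([.25,-.5,.42],[.45,-.30,.42],F(0)+ax*.25,F(0)+ax*.111): print(np.round(p,3),*rel(np.array(p),RG))
E
```

```text
[ 0.55850183 -0.03794672  0.034     ] [[ 0.86169888 -0.09983342 -0.49750208]
 [-0.08645827 -0.99500417  0.04991671]
 [-0.5        -0.         -0.8660254 ]]
[ 0.25 -0.5   0.42] [  6.29 -29.53  23.92] [  76.2  -71.  -229.6]
[ 0.45 -0.3   0.42] [  6.29 -29.53  23.92] [ 329.8 -196.2 -229.3]
[ 0.683 -0.05   0.251] [  6.29 -29.53  23.92] [ 630.5 -357.5  -59.4]
[ 0.614 -0.043  0.13 ] [  6.29 -29.53  23.92] [ 567.2 -386.    61. ]
```

Emit:
{"op": "servo_tool", "data": {
  "rotation": [
    [0, 0, 0],
    [0, 0, 0],
    [1, -5, 4],
    [2, -10, 8],
    [3, -15, 12],
    [4, -20, 16],
    [5, -25, 20],
    [6.3, -29.5, 23.9],
    [6.3, -29.5, 23.9],
    [6.3, -29.5, 23.9],
    [6.3, -29.5, 23.9],
    [6.3, -29.5, 23.9],
    [6.3, -29.5, 23.9],
    [6.3, -29.5, 23.9]
  ],
  "translation": [
    [10, -10, -40],
    [22, -20, -85],
    [35, -33, -125],
    [50, -47, -170],
    [65, -60, -205],
    [76, -71, -230],
    [110, -90, -230],
    [150, -110, -230],
    [190, -128, -230],
    [225, -145, -230],
    [260, -162, -230],
    [295, -180, -230],
    [330, -196, -230],
    [330, -196, -230]
  ],
  "jaw": [85, 85, 85, 85, 85, 85, 85, 85, 85, 85, 85, 85, 85, 85]
}}

```text
clock: 1.5
tool_pos: [0.4525, -0.2975, 0.4195]
tool_rot: [-0.013, 0.965, -0.045, -0.259]
force: [0.1, -0.5, 0.0]
width: 0.997
```

```bash
python3 - <<'E'
from h import *
s=env.sense();print(s["tool_pos"],s["joint_pos"],s["clock"])
for p in (F(0)+ax*.25,F(0)+ax*.111): print(np.round(p,3),*rel(np.array(p),RG))
E
```

```text
[ 0.4525296  -0.29750322  0.41954207] [-0.58140104  0.15747816  1.19782941 -0.30039125  2.23709542  0.95077735] 1.5
[ 0.683 -0.05   0.251] [0.05 0.04 0.35] [ 263.3 -267.3   43.7]
[ 0.614 -0.043  0.13 ] [0.05 0.04 0.35] [ 263.4 -267.4  182.7]
```

Emit:
{"op": "servo_tool", "data": {
  "rotation": [
    [0, 0, 0],
    [0, 0, 0],
    [0, 0, 0],
    [0, 0, 0],
    [0, 0, 0],
    [0, 0, 0],
    [0, 0, 0.35],
    [0, 0, 0.35],
    [0, 0, 0.35],
    [0, 0, 0.35],
    [0, 0, 0.35],
    [0, 0, 0.35],
    [0, 0, 0.35],
    [0, 0, 0.35],
    [0, 0, 0.35]
  ],
  "translation": [
    [35, -30, 0],
    [70, -64, 0],
    [105, -98, 0],
    [140, -132, 0],
    [175, -166, 5],
    [205, -200, 15],
    [235, -235, 30],
    [263, -267, 44],
    [263, -267, 44],
    [263, -267, 75],
    [263, -267, 105],
    [263, -267, 135],
    [263, -267, 160],
    [263, -267, 183],
    [263, -267, 183]
  ],
  "jaw": [85, 85, 85, 85, 85, 85, 85, 85, 85, 85, 85, 85, 85, 85, 85]
}}

```text
clock: 3.0
tool_pos: [0.61, -0.0447, 0.1273]
tool_rot: [-0.013, 0.964, -0.049, -0.262]
force: [-1.3, 0.1, -0.8]
width: 0.994
```

```bash
python3 - <<'E'
from h import *
s=env.sense();print(s["tool_pos"],s["joint_pos"],s["clock"],s["force"])
c=env.read_camera("wrist");print(c["hand_eye"].round(3),c["fx"],c["cx"],c["cy"])
save("w0",c)
a=env.read_camera("scene");save("s1",a,(150,80,406,272),2.5)
T=np.eye(4);T[:3,:3]=Rq(s["tool_rot"]).as_matrix();T[:3,3]=s["tool_pos"];c["pose"]=T@c["hand_eye"]
P=cloud(c);hsv=cv2.cvtColor(c["pixels"],cv2.COLOR_RGB2HSV);z=c["range_z"]
blue=cv2.morphologyEx(cv2.inRange(hsv,(100,120,60),(125,255,255)),cv2.MORPH_CLOSE,np.ones((25,25)))
k,l,st,ce=cv2.connectedComponentsWithStats(blue)
for i in range(1,k):
    if st[i,4]<300: continue
    q=P[(l==i)&(z>0)]
    d=(q-F(0));loc=np.stack([d@rx,d@ry,d@ez],-1);A=d@ax
    t=abs(A-np.percentile(A,90))<.006
    lt=d[t];u=np.stack([lt@np.cross(ry,ax),lt@ry],-1)
    print(ce[i].round(),st[i,4],"top along axis",np.median(A[t]).round(4),"mid perp,row",((u.max(0)+u.min(0))/2).round(4),"ptp",np.ptp(u,axis=0).round(3))
E
```

```text
[ 0.61001464 -0.04470857  0.12725354] [-0.17475473  0.46570387  1.30737109 -0.04023371  1.89778918  1.4943595 ] 3.0 [-1.33267469  0.12103456 -0.75438605]
[[ 0.    -0.963 -0.269  0.069]
 [ 1.    -0.     0.001  0.   ]
 [-0.001 -0.269  0.963 -0.182]
 [ 0.     0.     0.     1.   ]] 265.4826382508176 256.15660166956326 196.00611658636097
[ 41. 200.] 3375 top along axis 0.0792 mid perp,row [0.0021 0.1782] ptp [0.041 0.043]
[149. 201.] 2785 top along axis 0.0794 mid perp,row [0.0021 0.0886] ptp [0.041 0.042]
[255. 200.] 2468 top along axis 0.0796 mid perp,row [ 0.0026 -0.0013] ptp [0.04  0.041]
```

View pics/s1.png

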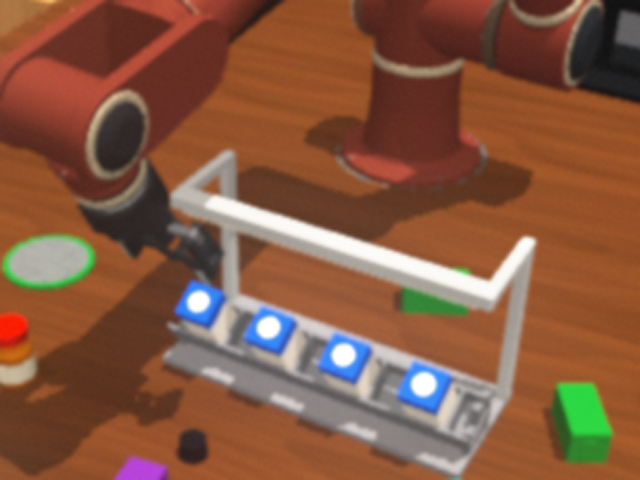

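```bash
cat >> h.py <<'E'
F0=F
def F(i): return F0(i)+.002*np.cross(ry,ax)-.0015*ry
E
python3 - <<'E'
from h import *
s=env.sense();print(s["force"],s["moment"])
print(rel(F(0)+ax*.036,RG))
E
```

```text
[ 0.64205378 -0.83039904  0.45033794] [-0.02560201 -0.23251886 -0.02733967]
(array([ 0.04,  0.03, -0.06]), array([ 2.7,  0.1, 75.3]))
```

The picture shows the gripper coming down from beyond the lamp bar, with its fingers above the first lid at about (200,300) and the bar clear. I'm going down and closing.

Emit:
{"op": "servo_tool", "data": {
  "rotation": [
    [0, 0, 0],
    [0, 0, 0],
    [0, 0, 0],
    [0, 0, 0],
    [0, 0, 0],
    [0, 0, 0],
    [0, 0, 0],
    [0, 0, 0],
    [0, 0, 0],
    [0, 0, 0],
    [0, 0, 0],
    [0, 0, 0]
  ],
  "translation": [
    [2.5, 0, 15],
    [2.5, 0, 35],
    [2.5, 0, 55],
    [2.5, 0, 70],
    [2.5, 0, 75],
    [2.5, 0, 75],
    [2.5, 0, 75],
    [2.5, 0, 75],
    [2.5, 0, 75],
    [2.5, 0, 75],
    [2.5, 0, 75],
    [2.5, 0, 75]
  ],
  "jaw": [85, 85, 85, 85, 85, 85, 38, 30, 30, 30, 30, 30],
  "grip_force": 40
}}

```text
clock: 4.3
tool_pos: [0.5798, -0.0414, 0.0665]
tool_rot: [-0.012, 0.965, -0.049, -0.257]
force: [2.7, 0.2, 5.7]
width: 0.352
```

```bash
python3 - <<'E'
from h import *
s=env.sense();print(s["tool_pos"],s["width"],s["force"],s["moment"])
print(rel(F(0)+ax*.036,RG))
c=env.read_camera("wrist");a=env.read_camera("scene")
x=a["pixels"][90:250,190:350];x=cv2.resize(x,None,fx=2.4,fy=2.4);w=cv2.resize(c["pixels"],(512,384))[:, 128:384]
cv2.imwrite("pics/m2.png",np.hstack([x[:384],w])[:,:,::-1])
print(env.sense()["width"])
E
```

```text
[ 0.57979697 -0.04137454  0.06652619] 0.35184818084352876 [2.66028134 0.19378451 5.71157294] [ 0.00300488 -0.16840913 -0.09956979]
(array([ 0.03, -0.21, -0.05]), array([-0.4,  0.2,  2.9]))
0.3490083529956386
```

View pics/m2.png

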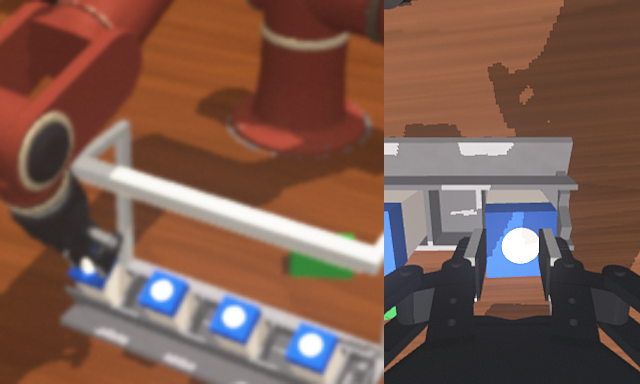

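The fingers sit around lid 0, at about (520,245) in the wrist view. The lid looks off-centre and the opening reads too small, so I'm checking with depth.

```bash
python3 - <<'E'
from h import *
s=env.sense();c=env.read_camera("wrist");z=c["range_z"]
T=np.eye(4);T[:3,:3]=Rq(s["tool_rot"]).as_matrix();T[:3,3]=s["tool_pos"];
c["pose"]=c["hand_eye"];P=cloud(c)   # tool coords
for r in (210,225,240,255,265,275,290):
    print(r,[(u,*(P[r,u]*1000).round().astype(int)) for u in range(205,310,6)])
hsv=cv2.cvtColor(c["pixels"],cv2.COLOR_RGB2HSV)
m=cv2.inRange(hsv,(100,120,60),(125,255,255))>0;m[:,:215]=0
q=P[m];t=q[:,2]<np.percentile(q[:,2],10)+.006;print("lid y",np.percentile(q[t,1],[1,99]),"x",np.percentile(q[t,0],[1,99]),"z",np.median(q[t,2]))
save("w3",c,(192,190,320,286),6)
print(s["width"],s["force"])
E
```

```text
210 [(205, np.int64(-6), np.int64(-44), np.int64(40)), (211, np.int64(-6), np.int64(-39), np.int64(38)), (217, np.int64(-6), np.int64(-34), np.int64(40)), (223, np.int64(4), np.int64(-25), np.int64(11)), (229, np.int64(-5), np.int64(-23), np.int64(36)), (235, np.int64(20), np.int64(-12), np.int64(-37)), (241, np.int64(20), np.int64(-8), np.int64(-39)), (247, np.int64(20), np.int64(-5), np.int64(-38)), (253, np.int64(20), np.int64(-1), np.int64(-38)), (259, np.int64(20), np.int64(2), np.int64(-38)), (265, np.int64(20), np.int64(6), np.int64(-37)), (271, np.int64(20), np.int64(9), np.int64(-38)), (277, np.int64(20), np.int64(13), np.int64(-37)), (283, np.int64(20), np.int64(16), np.int64(-37)), (289, np.int64(20), np.int64(20), np.int64(-37)), (295, np.int64(20), np.int64(23), np.int64(-38)), (301, np.int64(-6), np.int64(40), np.int64(39)), (307, np.int64(-3), np.int64(44), np.int64(30))]
225 [(205, np.int64(-20), np.int64(-45), np.int64(40)), (211, np.int64(-20), np.int64(-40), np.int64(40)), (217, np.int64(-20), np.int64(-34), np.int64(39)), (223, np.int64(-9), np.int64(-25), np.int6
[... 4704 characters left out ...]
47, np.int64(-189), np.int64(-14), np.int64(185)), (253, np.int64(-190), np.int64(-4), np.int64(185)), (259, np.int64(-190), np.int64(5), np.int64(186)), (265, np.int64(-189), np.int64(15), np.int64(185)), (271, np.int64(-188), np.int64(24), np.int64(184)), (277, np.int64(-189), np.int64(34), np.int64(185)), (283, np.int64(-189), np.int64(44), np.int64(185)), (289, np.int64(-6), np.int64(16), np.int64(-76)), (295, np.int64(-1), np.int64(17), np.int64(-83)), (301, np.int64(17), np.int64(15), np.int64(-109)), (307, np.int64(18), np.int64(17), np.int64(-110))]
lid y [-0.01425312  0.02523236] x [-0.019924    0.02048341] z -0.04175463974771931
0.3490083529956386 [3.37961586 0.5775368  5.66190858]
```

View pics/w3.png

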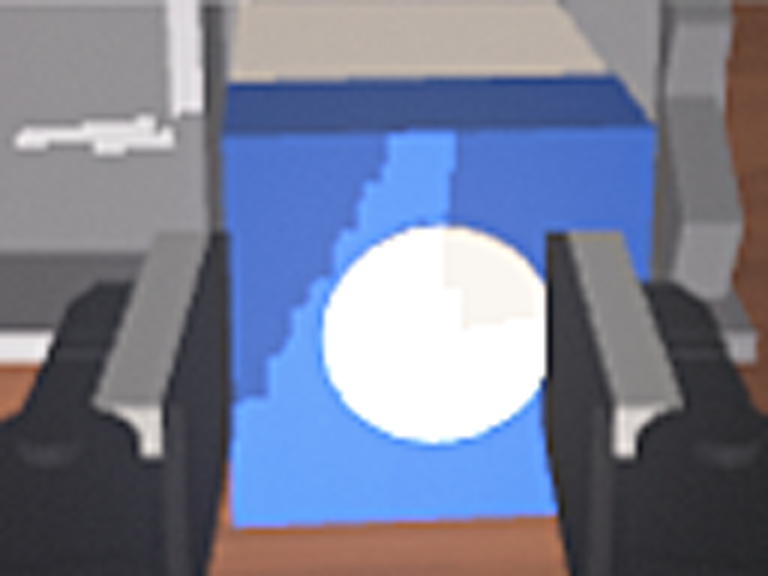

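```bash
python3 - <<'E'
from h import *
import pickle
a,b=pickle.load(open("c.pkl","rb"))
def proj(c,p):
    q=np.linalg.inv(c["pose"])@np.append(p,1);return (c["fx"]*q[0]/q[2]+c["cx"],c["fy"]*q[1]/q[2]+c["cy"],q[2])
s0=np.array([.2005,-.5912,.1902])
for dz in(0,.013,.045): print("scene start, tip at +",dz,np.round(proj(a,s0+[0,0,dz]),1), np.round(proj(a,s0+[.0136,-.04,dz]),1))
P=cloud(a); q=P[(abs(P[...,0]-.2)<.1)&(abs(P[...,1]+.59)<.1)&(P[...,2]>.1)]
print("lowest gripper pts",np.percentile(q[:,2],[0,.5,1,5]), len(q))
a2=env.read_camera("scene");s=env.sense();p=s["tool_pos"];zt=Rq(s["tool_rot"]).apply([0,0,1])
for d in(0,.02,.045):print(d,np.round(proj(a2,p-zt*d),1))
save("s4",a2,(190,140,290,215),7)
E
```

```text
scene start, tip at + 0 [150.1  86.    1.7] [139.2  85.5   1.7]
scene start, tip at + 0.013 [149.6  82.7   1.6] [138.7  82.2   1.6]
scene start, tip at + 0.045 [148.4  74.4   1.6] [137.3  73.9   1.6]
lowest gripper pts [0.24405074 0.24877213 0.25298021 0.27857211] 1823
0 [233.7 205.9   1.2]
0.02 [231.5 202.8   1.2]
0.045 [228.7 198.9   1.2]
```

View pics/s4.png

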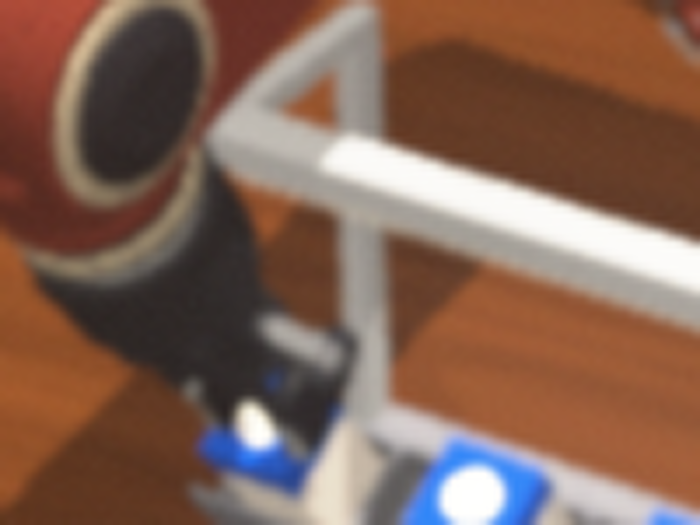

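The scene view shows the first finger resting on lid 0, at about (245,440) in the crop, rather than beside it. At the start the camera saw the lowest gripper points at z=0.244, while the TCP reads 0.190. So the real tips stand about 41–54 mm behind the reported TCP, which contradicts the interface text. The 6 N push and the wrist depth agree with that. I'll open, back off and re-measure.

Emit:
{"op": "servo_tool", "data": {
  "rotation": [
    [0, 0, 0],
    [0, 0, 0],
    [0, 0, 0],
    [0, 0, 0],
    [0, 0, 0],
    [0, 0, 0],
    [0, 0, 0],
    [0, 0, 0]
  ],
  "translation": [
    [0, 0, -3],
    [0, 0, -6],
    [0, 0, -10],
    [0, 0, -15],
    [0, 0, -20],
    [0, 0, -20],
    [0, 0, -20],
    [0, 0, -20]
  ],
  "jaw": [50, 85, 85, 85, 85, 85, 85, 85]
}}

```text
clock: 5.3
tool_pos: [0.5895, -0.0423, 0.0837]
tool_rot: [-0.012, 0.965, -0.049, -0.257]
force: [0.6, 0.1, -0.9]
width: 0.999
```

```bash
cat > lid.py <<'E'
from h import *
import sys
i0=int(sys.argv[1]); s=env.sense();c=env.read_camera("wrist")
T=np.eye(4);T[:3,:3]=Rq(s["tool_rot"]).as_matrix();T[:3,3]=s["tool_pos"];c["pose"]=T@c["hand_eye"]
P=cloud(c);z=c["range_z"];hsv=cv2.cvtColor(c["pixels"],cv2.COLOR_RGB2HSV)
blue=cv2.morphologyEx(cv2.inRange(hsv,(100,120,60),(125,255,255)),cv2.MORPH_CLOSE,np.ones((25,25)))
k,l,st,ce=cv2.connectedComponentsWithStats(blue)
for i in range(1,k):
    if st[i,4]<300: continue
    d=P[(l==i)&(z>0)]-F(i0);A=d@ax;lt=d[abs(A-np.percentile(A,90))<.006]
    u=np.stack([lt@np.cross(ry,ax),lt@ry],-1)
    w,v=np.linalg.eigh(np.cov(lt.T));n=v[:,0]*np.sign(v[:,0]@ax)
    print(ce[i].round(),"top",np.median(lt@ax).round(4),"perp,row",((u.max(0)+u.min(0))/2).round(4),"ptp",np.ptp(u,axis=0).round(3),"tilt from axis deg (row,perp)",np.degrees([n@ry,n@np.cross(ry,ax)]).round(1))
# finger points in tool frame
q=(P-T[:3,3])@T[:3,:3];m=(abs(q[...,0])<.013)&(abs(q[...,1])>.03)&(abs(q[...,1])<.062)&(abs(q[...,2])<.12)&(hsv[...,1]<90)
print("tips z pct",np.percentile(q[m][:,2],[50,90,98,100]).round(3),"width",s["width"],"F",s["force"].round(2),"clk",s["clock"])
print("rel to grasp",*rel(F(i0)-ax*.007,RG,s))
save("wr%d_%.0f"%(i0,s["clock"]*10),c)
E
python3 lid.py 0
```

```text
[ 16. 227.] top 0.0787 perp,row [0.0004 0.1658] ptp [0.041 0.015] tilt from axis deg (row,perp) [-18.   -0.2]
[121. 225.] top 0.0794 perp,row [0.0004 0.0903] ptp [0.041 0.042] tilt from axis deg (row,perp) [-0.6  1.1]
[255. 226.] top 0.0795 perp,row [0.0001 0.0003] ptp [0.041 0.041] tilt from axis deg (row,perp) [0.1 0.7]
tips z pct [-0.102  0.048  0.06   0.099] width 0.9989756287470027 F [ 0.55  0.07 -0.9 ] clk 5.3
rel to grasp [ 0.03 -0.18 -0.05] [-0.5  0.2 65.6]
```

Emit:
{"op": "servo_tool", "data": {
  "rotation": [
    [0, 0, 0],
    [0, 0, 0],
    [0, 0, 0],
    [0, 0, 0],
    [0, 0, 0],
    [0, 0, 0],
    [0, 0, 0],
    [0, 0, 0],
    [0, 0, 0],
    [0, 0, 0],
    [0, 0, 0],
    [0, 0, 0],
    [0, 0, 0]
  ],
  "translation": [
    [0, 0, 12],
    [0, 0, 25],
    [0, 0, 38],
    [0, 0, 50],
    [0, 0, 60],
    [0, 0, 65],
    [0, 0, 65],
    [0, 0, 65],
    [0, 0, 65],
    [0, 0, 65],
    [0, 0, 65],
    [0, 0, 65],
    [0, 0, 65]
  ],
  "jaw": [85, 85, 85, 85, 85, 85, 85, 36, 30, 30, 30, 30, 30],
  "grip_force": 40
}}

```text
clock: 6.65
tool_pos: [0.558, -0.0393, 0.0278]
tool_rot: [-0.012, 0.965, -0.049, -0.256]
force: [1.8, 0.1, 3.1]
width: 0.465
```

Gripped: the opening is 40 mm. Lifting along the axis to weigh it.

Emit:
{"op": "servo_tool", "data": {
  "rotation": [
    [0, 0, 0],
    [0, 0, 0],
    [0, 0, 0],
    [0, 0, 0],
    [0, 0, 0],
    [0, 0, 0],
    [0, 0, 0],
    [0, 0, 0],
    [0, 0, 0]
  ],
  "translation": [
    [0, 0, -8],
    [0, 0, -18],
    [0, 0, -28],
    [0, 0, -38],
    [0, 0, -45],
    [0, 0, -50],
    [0, 0, -50],
    [0, 0, -50],
    [0, 0, -50]
  ],
  "jaw": [30, 30, 30, 30, 30, 30, 30, 30, 30]
}}

```text
clock: 7.55
tool_pos: [0.5821, -0.0416, 0.0707]
tool_rot: [-0.012, 0.965, -0.049, -0.257]
force: [0.3, -0.6, -1.9]
width: 0.462
```

```bash
python3 lid.py 0; python3 -c "
from h import *
for i in range(4):
    s=env.sense();print(s['force'].round(2),s['moment'].round(3),s['width']);env.read_camera('wrist')
print(s['joint_efforts'].round(2))"
```

```text
[  8. 237.] top 0.0711 perp,row [0.0004 0.1599] ptp [0.04  0.004] tilt from axis deg (row,perp) [57.3  0.7]
[111. 234.] top 0.0792 perp,row [0.0003 0.0902] ptp [0.041 0.043] tilt from axis deg (row,perp) [-0.8  1. ]
[256. 269.] top 0.1285 perp,row [ 0.003  -0.0004] ptp [0.036 0.043] tilt from axis deg (row,perp) [0.1 1.9]
tips z pct [-0.102  0.028  0.045  0.081] width 0.46173455992954904 F [ 0.25 -0.62 -1.88] clk 7.55
rel to grasp [ 0.03 -0.19 -0.05] [-0.5  0.2 50.7]
[-0.17  0.87 -1.45] [-0.047 -0.372 -0.014] 0.4584365212308541
[ 0.68  0.38 -2.65] [-0.054 -0.334 -0.015] 0.46423017880109807
[ 0.15  0.01 -1.46] [ 0.014 -0.395 -0.019] 0.464167074937335
[-0.22  0.44 -1.44] [-0.062 -0.375  0.024] 0.4644214194748254
[  0.   -52.75 -33.33  -0.13   1.78  -0.  ]
```

Lid risen 49 mm and Fz ≈ −1.8 N (about 0.17 kg), so this one is empty. Putting it back.

Emit:
{"op": "servo_tool", "data": {
  "rotation": [
    [0, 0, 0],
    [0, 0, 0],
    [0, 0, 0],
    [0, 0, 0],
    [0, 0, 0],
    [0, 0, 0],
    [0, 0, 0],
    [0, 0, 0],
    [0, 0, 0],
    [0, 0, 0],
    [0, 0, 0],
    [0, 0, 0],
    [0, 0, 0]
  ],
  "translation": [
    [0, 0, 10],
    [0, 0, 20],
    [0, 0, 30],
    [0, 0, 38],
    [0, 0, 44],
    [0, 0, 48],
    [0, 0, 50.5],
    [0, 0, 50.5],
    [0, 0, 50.5],
    [0, 0, 50.5],
    [0, 0, 50.5],
    [0, 0, 50.5],
    [0, 0, 50.5]
  ],
  "jaw": [30, 30, 30, 30, 30, 30, 30, 30, 38, 45, 85, 85, 85]
}}

```text
clock: 9.1
tool_pos: [0.5574, -0.0392, 0.0271]
tool_rot: [-0.012, 0.965, -0.049, -0.257]
force: [-0.1, -1.0, 0.6]
width: 0.987
```

Emit:
{"op": "servo_tool", "data": {
  "rotation": [
    [0, 0, 0],
    [0, 0, 0],
    [0, 0, 0],
    [0, 0, 0],
    [0, 0, 0],
    [0, 0, 0],
    [0, 0, 0],
    [0, 0, 0]
  ],
  "translation": [
    [0, 0, -20],
    [0, 0, -45],
    [0, 0, -70],
    [0, -5, -80],
    [0, -40, -80],
    [0, -75, -80],
    [0, -90, -80],
    [0, -90, -80]
  ],
  "jaw": [85, 85, 85, 85, 85, 85, 85, 85]
}}

```text
clock: 9.9
tool_pos: [0.6054, 0.0483, 0.0957]
tool_rot: [-0.012, 0.965, -0.047, -0.257]
force: [-0.1, 0.3, -0.7]
width: 0.995
```

```bash
python3 lid.py 1
```

```text
[ 24. 220.] top 0.0792 perp,row [-1.000e-04  1.728e-01] ptp [0.041 0.03 ] tilt from axis deg (row,perp) [-5.1  0.4]
[133. 218.] top 0.0794 perp,row [0.0002 0.0901] ptp [0.041 0.042] tilt from axis deg (row,perp) [-0.5  1. ]
[258. 219.] top 0.0795 perp,row [0.0004 0.0002] ptp [0.041 0.041] tilt from axis deg (row,perp) [0.1 1. ]
[382. 218.] top 0.0795 perp,row [ 0.0001 -0.0902] ptp [0.041 0.041] tilt from axis deg (row,perp) [0.8 0.9]
tips z pct [-0.102  0.073  0.074  0.076] width 0.9949966847752407 F [-0.11  0.3  -0.7 ] clk 9.9
rel to grasp [ 0.12 -0.15  0.1 ] [-0.3  1.8 79.5]
```

Case 0 is fully down (top at 79.5 mm). On to pocket 1.

Emit:
{"op": "servo_tool", "data": {
  "rotation": [
    [0, 0, 0],
    [0, 0, 0],
    [0, 0, 0],
    [0, 0, 0],
    [0, 0, 0],
    [0, 0, 0],
    [0, 0, 0],
    [0, 0, 0],
    [0, 0, 0],
    [0, 0, 0],
    [0, 0, 0],
    [0, 0, 0],
    [0, 0, 0]
  ],
  "translation": [
    [0, 1.8, 15],
    [0, 1.8, 30],
    [0, 1.8, 45],
    [0, 1.8, 60],
    [0, 1.8, 72],
    [0, 1.8, 79],
    [0, 1.8, 79],
    [0, 1.8, 79],
    [0, 1.8, 79],
    [0, 1.8, 79],
    [0, 1.8, 79],
    [0, 1.8, 79],
    [0, 1.8, 79]
  ],
  "jaw": [85, 85, 85, 85, 85, 85, 85, 36, 30, 30, 30, 30, 30],
  "grip_force": 40
}}

```text
clock: 11.25
tool_pos: [0.567, 0.0488, 0.0281]
tool_rot: [-0.012, 0.965, -0.048, -0.256]
force: [2.1, 0.8, 3.2]
width: 0.466
```

Emit:
{"op": "servo_tool", "data": {
  "rotation": [
    [0, 0, 0],
    [0, 0, 0],
    [0, 0, 0],
    [0, 0, 0],
    [0, 0, 0],
    [0, 0, 0],
    [0, 0, 0],
    [0, 0, 0],
    [0, 0, 0]
  ],
  "translation": [
    [0, 0, -8],
    [0, 0, -18],
    [0, 0, -28],
    [0, 0, -38],
    [0, 0, -45],
    [0, 0, -50],
    [0, 0, -50],
    [0, 0, -50],
    [0, 0, -50]
  ],
  "jaw": [30, 30, 30, 30, 30, 30, 30, 30, 30]
}}

```text
clock: 12.15
tool_pos: [0.5912, 0.0465, 0.071]
tool_rot: [-0.012, 0.965, -0.048, -0.257]
force: [-0.0, -0.4, -1.8]
width: 0.46
```

```bash
python3 lid.py 1; python3 -c "
from h import *
for i in range(4):
    s=env.sense();print(s['force'].round(2),s['moment'].round(3),s['width']);env.read_camera('wrist')
print(s['joint_efforts'].round(2))"
```

```text
[  7. 237.] top 0.0699 perp,row [-0.0007  0.1599] ptp [0.039 0.004] tilt from axis deg (row,perp) [57.2  0.5]
[109. 234.] top 0.0792 perp,row [0.0002 0.0901] ptp [0.041 0.042] tilt from axis deg (row,perp) [-0.8  1. ]
[397. 234.] top 0.0795 perp,row [ 0.0002 -0.0903] ptp [0.041 0.042] tilt from axis deg (row,perp) [1.  0.8]
[256. 269.] top 0.1284 perp,row [ 0.0026 -0.0017] ptp [0.036 0.043] tilt from axis deg (row,perp) [0.2 1.7]
tips z pct [-0.101  0.044  0.046  0.047] width 0.4601565990936958 F [-0.05 -0.41 -1.78] clk 12.15
rel to grasp [ 0.11 -0.2   0.02] [-0.6 -1.3 51.1]
[ 0.22  0.1  -2.32] [-0.073 -0.369 -0.014] 0.46348228048088985
[-0.9   0.1  -1.67] [-0.086 -0.367  0.029] 0.4639883859047162
[-0.51  0.41 -1.47] [-0.004 -0.395 -0.017] 0.4662531928914457
[ 0.34 -0.42 -1.81] [-0.07  -0.373  0.024] 0.4622526716552984
[ -0.   -53.43 -33.4    0.07   1.78  -0.  ]
```

Also empty (Fz ≈ −1.8 N). Back down, then on to pocket 2.

Emit:
{"op": "servo_tool", "data": {
  "rotation": [
    [0, 0, 0],
    [0, 0, 0],
    [0, 0, 0],
    [0, 0, 0],
    [0, 0, 0],
    [0, 0, 0],
    [0, 0, 0],
    [0, 0, 0],
    [0, 0, 0],
    [0, 0, 0],
    [0, 0, 0],
    [0, 0, 0],
    [0, 0, 0]
  ],
  "translation": [
    [0, -0.5, 10],
    [0, -0.5, 20],
    [0, -0.5, 30],
    [0, -0.5, 38],
    [0, -0.5, 44],
    [0, -0.5, 48],
    [0, -0.5, 50.5],
    [0, -0.5, 50.5],
    [0, -0.5, 50.5],
    [0, -0.5, 50.5],
    [0, -0.5, 50.5],
    [0, -0.5, 50.5],
    [0, -0.5, 50.5]
  ],
  "jaw": [30, 30, 30, 30, 30, 30, 30, 30, 38, 45, 85, 85, 85]
}}

```text
clock: 13.7
tool_pos: [0.5665, 0.0494, 0.0274]
tool_rot: [-0.012, 0.965, -0.048, -0.257]
force: [-0.3, -0.0, 0.3]
width: 0.983
```

Emit:
{"op": "servo_tool", "data": {
  "rotation": [
    [0, 0, 0],
    [0, 0, 0],
    [0, 0, 0],
    [0, 0, 0],
    [0, 0, 0],
    [0, 0, 0],
    [0, 0, 0],
    [0, 0, 0]
  ],
  "translation": [
    [0, 0, -20],
    [0, 0, -45],
    [0, 0, -70],
    [0, -5, -80],
    [0, -40, -80],
    [0, -75, -80],
    [0, -90, -80],
    [0, -90, -80]
  ],
  "jaw": [85, 85, 85, 85, 85, 85, 85, 85]
}}

```text
clock: 14.5
tool_pos: [0.6142, 0.137, 0.0959]
tool_rot: [-0.012, 0.965, -0.046, -0.257]
force: [0.1, -0.2, -0.9]
width: 0.996
```

```bash
python3 lid.py 2
```

```text
[132. 218.] top 0.0793 perp,row [0.0001 0.0902] ptp [0.041 0.042] tilt from axis deg (row,perp) [-0.5  0.9]
[256. 219.] top 0.0795 perp,row [0.0004 0.0001] ptp [0.041 0.041] tilt from axis deg (row,perp) [0.2 0.9]
[382. 218.] top 0.0795 perp,row [ 0.     -0.0915] ptp [0.041 0.042] tilt from axis deg (row,perp) [0.7 0.9]
[488. 220.] top 0.0794 perp,row [-0.     -0.1719] ptp [0.041 0.027] tilt from axis deg (row,perp) [ 5.7 -0.1]
tips z pct [-0.102  0.073  0.074  0.076] width 0.9963871156986869 F [ 0.06 -0.23 -0.88] clk 14.5
rel to grasp [ 0.2  -0.16  0.17] [-0.2  0.8 79.6]
```

Emit:
{"op": "servo_tool", "data": {
  "rotation": [
    [0, 0, 0],
    [0, 0, 0],
    [0, 0, 0],
    [0, 0, 0],
    [0, 0, 0],
    [0, 0, 0],
    [0, 0, 0],
    [0, 0, 0],
    [0, 0, 0],
    [0, 0, 0],
    [0, 0, 0],
    [0, 0, 0],
    [0, 0, 0]
  ],
  "translation": [
    [0, 0.8, 15],
    [0, 0.8, 30],
    [0, 0.8, 45],
    [0, 0.8, 60],
    [0, 0.8, 72],
    [0, 0.8, 79],
    [0, 0.8, 79],
    [0, 0.8, 79],
    [0, 0.8, 79],
    [0, 0.8, 79],
    [0, 0.8, 79],
    [0, 0.8, 79],
    [0, 0.8, 79]
  ],
  "jaw": [85, 85, 85, 85, 85, 85, 85, 36, 30, 30, 30, 30, 30],
  "grip_force": 40
}}

```text
clock: 15.85
tool_pos: [0.5762, 0.1388, 0.0284]
tool_rot: [-0.012, 0.965, -0.047, -0.256]
force: [2.7, 1.9, 3.2]
width: 0.468
```

Emit:
{"op": "servo_tool", "data": {
  "rotation": [
    [0, 0, 0],
    [0, 0, 0],
    [0, 0, 0],
    [0, 0, 0],
    [0, 0, 0],
    [0, 0, 0],
    [0, 0, 0],
    [0, 0, 0],
    [0, 0, 0]
  ],
  "translation": [
    [0, 0, -8],
    [0, 0, -18],
    [0, 0, -28],
    [0, 0, -38],
    [0, 0, -45],
    [0, 0, -50],
    [0, 0, -50],
    [0, 0, -50],
    [0, 0, -50]
  ],
  "jaw": [30, 30, 30, 30, 30, 30, 30, 30, 30]
}}

```text
clock: 16.75
tool_pos: [0.6003, 0.1365, 0.0712]
tool_rot: [-0.012, 0.965, -0.047, -0.257]
force: [0.1, 0.6, -5.4]
width: 0.464
```

```bash
python3 lid.py 2; python3 -c "
from h import *
for i in range(4):
    s=env.sense();print(s['force'].round(2),s['moment'].round(3),s['width']);env.read_camera('wrist')
print(s['joint_efforts'].round(2),s['joint_pos'])"
```

```text
[109. 234.] top 0.0793 perp,row [0.0001 0.0902] ptp [0.042 0.043] tilt from axis deg (row,perp) [-0.7  1.1]
[400. 235.] top 0.0794 perp,row [ 0.     -0.0913] ptp [0.041 0.042] tilt from axis deg (row,perp) [0.9 0.6]
[502. 236.] top 0.073 perp,row [-0.0003 -0.1599] ptp [0.04  0.004] tilt from axis deg (row,perp) [-57.3   0.4]
[256. 268.] top 0.1283 perp,row [ 0.0024 -0.0012] ptp [0.037 0.043] tilt from axis deg (row,perp) [0.2 1.8]
tips z pct [-0.102  0.045  0.046  0.048] width 0.4643916979041314 F [ 0.1   0.59 -5.4 ] clk 16.75
rel to grasp [ 0.15 -0.22  0.1 ] [-0.5 -0.9 51.3]
[-0.41 -0.02 -4.56] [-0.054 -0.596  0.017] 0.46457113387109056
[ 0.76 -0.16 -4.1 ] [-0.045 -0.599  0.012] 0.4620448518069421
[ 0.43  0.21 -4.04] [-0.081 -0.63  -0.002] 0.46284976663595334
[-1.2  -0.17 -4.31] [-0.048 -0.681 -0.015] 0.46418034247284934
[ -0.   -57.   -34.88   0.33   2.15  -0.  ] [0.06203013 0.50335029 1.35139714 0.07981542 1.80003127 1.72809099]
```

Fz ≈ −4.3 N (about 0.44 kg): the loaded case is in pocket 2. I'm working out the carry to the pad.

```bash
cat >> h.py <<'E'
RD=np.column_stack([rx,-ry,-ez])
PAD=np.array([.489,-.329,.006])
E
python3 - <<'E'
from h import *
from scipy.spatial.transform import Slerp
s=env.sense();R0=Rq(s["tool_rot"])
w=[s["tool_pos"],F(2)+ax*.21,F(2)+ax*.21+[0,0,.08],PAD+[0,0,.28],PAD+[0,0,.06]]
S=Slerp([0,1],R.concatenate([R0,R.from_matrix(RD)]))
for p in w[1:]: print(np.round(p,3),rel(p,RG)[1],*rel(p,RD))
E
```

```text
[0.683 0.129 0.215] [   0.4   -0.3 -165.3] [ 0.11 29.74  0.14] [   0.4   -0.3 -165.3]
[0.683 0.129 0.295] [-3.930e+01 -2.000e-01 -2.347e+02] [ 0.11 29.74  0.14] [-3.930e+01 -2.000e-01 -2.347e+02]
[ 0.489 -0.329  0.286] [-163.3  474.4 -153. ] [ 0.11 29.74  0.14] [-163.3  474.4 -153. ]
[ 0.489 -0.329  0.066] [-54.2 474.1  38. ] [ 0.11 29.74  0.14] [-54.2 474.1  38. ]
```

Emit:
{"op": "servo_tool", "data": {
  "rotation": [
    [0, 0, 0],
    [0, 0, 0],
    [0, 0, 0],
    [0, 0, 0],
    [0, 0, 0],
    [0, 0, 0],
    [0, 0, 0],
    [0, 0, 0],
    [0, 2, 0],
    [0, 5, 0],
    [0, 8, 0],
    [0, 11, 0],
    [0, 14, 0],
    [0, 17, 0],
    [0, 20, 0],
    [0, 23, 0],
    [0, 26, 0],
    [0, 28, 0],
    [0, 29.7, 0],
    [0, 29.7, 0]
  ],
  "translation": [
    [0, 0, -15],
    [0, 0, -45],
    [0, 0, -75],
    [0, 0, -105],
    [0, 0, -135],
    [0, 0, -165],
    [-20, 0, -200],
    [-39, 0, -235],
    [-45, 20, -231],
    [-56, 60, -223],
    [-68, 105, -216],
    [-79, 150, -208],
    [-91, 195, -200],
    [-103, 240, -193],
    [-115, 285, -185],
    [-127, 330, -177],
    [-139, 375, -170],
    [-150, 420, -162],
    [-160, 455, -156],
    [-163, 474, -153]
  ],
  "jaw": [30, 30, 30, 30, 30, 30, 30, 30, 30, 30, 30, 30, 30, 30, 30, 30, 30, 30, 30, 30],
  "grip_force": 60
}}

```text
clock: 19.0
tool_pos: [0.4868, -0.3311, 0.2876]
tool_rot: [0.001, 0.999, -0.051, -0.0]
force: [-0.7, 0.9, -4.2]
width: 0.463
```

```bash
cat > chk.py <<'E'
from h import *
s=env.sense();c=env.read_camera("wrist")
T=np.eye(4);T[:3,:3]=Rq(s["tool_rot"]).as_matrix();T[:3,3]=s["tool_pos"];c["pose"]=T@c["hand_eye"]
P=cloud(c);z=c["range_z"];hsv=cv2.cvtColor(c["pixels"],cv2.COLOR_RGB2HSV)
m=(cv2.inRange(hsv,(100,120,60),(125,255,255))>0)&(z>0)
q=(P[m]-T[:3,3])@T[:3,:3];t=q[:,2]<np.percentile(q[:,2],20)+.006;q=q[t]
print("lid in tool: x",np.percentile(q[:,0],[1,99]).round(4),"y",np.percentile(q[:,1],[1,99]).round(4),"z",np.median(q[:,2]).round(4),"world z",np.median(P[m][t][:,2]).round(4))
w,v=np.linalg.eigh(np.cov(P[m][t].T));print("lid normal world",v[:,0].round(3))
g=(cv2.inRange(hsv,(40,120,60),(75,255,255))>0)&(z>0)
G=P[g];G=G[abs(G[:,2])<.02];G=G[np.linalg.norm(G[:,:2]-PAD[:2],axis=1)<.1]
if len(G)>50:
    A=np.c_[G[:,:2],np.ones(len(G))];x=np.linalg.lstsq(A,(G[:,:2]**2).sum(1),rcond=None)[0];print("pad circle",(x[:2]/2).round(4),"r",np.sqrt(x[2]+(x[:2]**2).sum()/4).round(4),len(G))
print("rel",*rel(PAD-[0,0,.0045],RD,s),"F",s["force"].round(1),s["width"],s["clock"],s["tool_pos"])
a=env.read_camera("scene");save("s%.0f"%(s["clock"]*10),a,(70,80,326,272),2.5)
E
python3 chk.py
```

```text
lid in tool: x [-0.014   0.0201] y [-0.0194  0.0207] z -0.0835 world z 0.3711
lid normal world [ 0.026 -0.01   1.   ]
pad circle [ 0.49  -0.331] r 0.0559 628
rel [ 0.12  0.03 -0.06] [  2.1  -2.9 286.1] F [-0.7  0.9 -4.2] 0.46252329467523423 19.0 [ 0.48679064 -0.33114472  0.28756541]
```

Emit:
{"op": "servo_tool", "data": {
  "rotation": [
    [0, 0, 0],
    [0, 0, 0],
    [0, 0, 0],
    [0, 0, 0],
    [0, 0, 0],
    [0, 0, 0],
    [0, 0, 0],
    [0, 0, 0],
    [0, 0, 0],
    [0, 0, 0],
    [0, 0, 0],
    [0, 0, 0]
  ],
  "translation": [
    [3, -1, 15],
    [3, -1, 45],
    [3, -1, 80],
    [3, -1, 115],
    [3, -1, 150],
    [3, -1, 185],
    [3, -1, 215],
    [3, -1, 240],
    [3, -1, 258],
    [3, -1, 270],
    [3, -1, 275],
    [3, -1, 275]
  ],
  "jaw": [30, 30, 30, 30, 30, 30, 30, 30, 30, 30, 30, 30]
}}

```text
clock: 20.3
tool_pos: [0.4902, -0.3298, 0.0113]
tool_rot: [0.0, 0.999, -0.05, -0.001]
force: [-0.4, 0.2, -4.1]
width: 0.463
```

```bash
python3 chk.py; ls pics
```

```text
lid in tool: x [-0.014   0.0201] y [-0.0194  0.0207] z -0.0835 world z 0.0948
lid normal world [ 0.026 -0.012  1.   ]
pad circle [ 0.4902 -0.3309] r 0.0558 2875
rel [ 0.03  0.13 -0.05] [-1.3 -0.7  9.8] F [-0.4  0.2 -4.1] 0.4631865601353858 20.3 [ 0.4902394  -0.32983034  0.01132141]
m2.png
s1.png
s190.png
s203.png
s4.png
scene.png
top.png
w0.png
w3.png
wr0_53.png
wr0_76.png
wr1_122.png
wr1_99.png
wr2_145.png
wr2_168.png
```

Emit:
{"op": "servo_tool", "data": {
  "rotation": [
    [0, 0, 0],
    [0, 0, 0],
    [0, 0, 0],
    [0, 0, 0],
    [0, 0, 0],
    [0, 0, 0]
  ],
  "translation": [
    [0, 0, 2],
    [0, 0, 4],
    [0, 0, 6],
    [0, 0, 8],
    [0, 0, 9],
    [0, 0, 9]
  ],
  "jaw": [30, 30, 30, 30, 30, 30]
}}

```text
clock: 21.0
tool_pos: [0.4908, -0.3308, 0.0036]
tool_rot: [0.001, 0.999, -0.051, -0.0]
force: [1.2, 0.4, -4.0]
width: 0.46
```

```bash
python3 chk.py
```

```text
lid in tool: x [-0.014   0.0201] y [-0.0194  0.0207] z -0.0836 world z 0.0872
lid normal world [ 0.025 -0.01   1.   ]
pad circle [ 0.4903 -0.3309] r 0.0558 3138
rel [ 0.11  0.02 -0.08] [-2.  -1.6  2.1] F [ 1.2  0.4 -4. ] 0.4602892592871548 21.0 [ 0.49082297 -0.33080638  0.00361324]
```

View pics/s203.png

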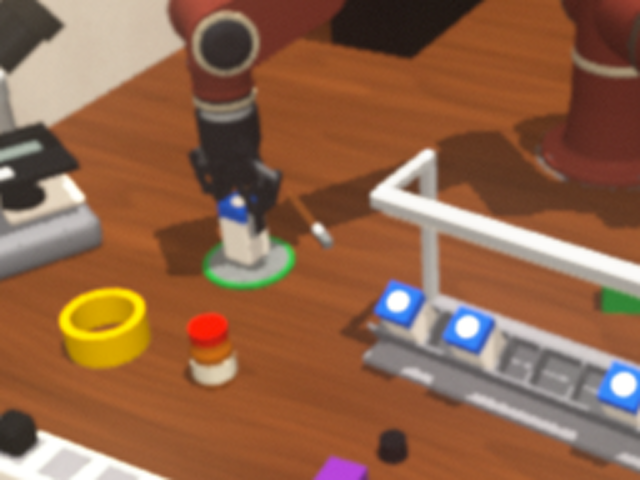

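The picture shows the case upright over the pad at (245,260). The empties are seated at (400,300), (468,328) and (622,385), and the loaded case's pocket is vacant. The underside is still about 1 mm above the pad, so I lower until it touches.

Emit:
{"op": "servo_tool", "data": {
  "rotation": [
    [0, 0, 0],
    [0, 0, 0],
    [0, 0, 0],
    [0, 0, 0]
  ],
  "translation": [
    [0, 0, 1],
    [0, 0, 2],
    [0, 0, 2.5],
    [0, 0, 2.5]
  ],
  "jaw": [30, 30, 30, 30]
}}

```text
clock: 21.5
tool_pos: [0.4912, -0.3311, 0.0022]
tool_rot: [0.001, 0.999, -0.051, -0.0]
force: [-3.0, 2.8, 2.4]
width: 0.461
```

In contact: Fz went from −4 to +2.4 N. Releasing and retreating.

Emit:
{"op": "servo_tool", "data": {
  "rotation": [
    [0, 0, 0],
    [0, 0, 0],
    [0, 0, 0],
    [0, 0, 0],
    [0, 0, 0],
    [0, 0, 0],
    [0, 0, 0],
    [0, 0, 0],
    [0, 0, 0],
    [0, 0, 0],
    [0, 0, 0],
    [0, 0, 0]
  ],
  "translation": [
    [0, 0, 0],
    [0, 0, 0],
    [0, 0, 0],
    [0, 0, 0],
    [0, 0, 0],
    [0, 0, -10],
    [0, 0, -30],
    [0, 0, -60],
    [0, 0, -95],
    [0, 0, -125],
    [0, 0, -150],
    [0, 0, -150]
  ],
  "jaw": [38, 45, 65, 85, 85, 85, 85, 85, 85, 85, 85, 85]
}}

```text
clock: 22.7
tool_pos: [0.4937, -0.3328, 0.1586]
tool_rot: [0.004, 0.999, -0.051, 0.004]
force: [-0.1, -0.0, -0.7]
width: 0.997
```

```bash
python3 chk.py; python3 - <<'E'
from h import *
import pickle
b0=pickle.load(open("c.pkl","rb"))[0];a=env.read_camera("scene")
save("final",a,None,1.5)
for c in(b0,a):
    P=cloud(c);hsv=cv2.cvtColor(c["pixels"],cv2.COLOR_RGB2HSV)
    k,l,st,ce=cv2.connectedComponentsWithStats(cv2.morphologyEx(cv2.inRange(hsv,(100,120,80),(125,255,255)),cv2.MORPH_CLOSE,np.ones((7,7))))
    for i in range(1,k):
        q=np.median(P[l==i],0)
        if st[i,4]>60 and .3<q[0]<.9: print(ce[i].round(),q.round(4))
    print()
E
```

```text
lid in tool: x [-0.0236  0.016 ] y [-0.0212  0.0186] z 0.0726 world z 0.0859
lid normal world [ 0.009 -0.001  1.   ]
pad circle [ 0.49   -0.3309] r 0.0559 1200
rel [ 0.47 -0.48 -0.07] [ -6.4  -4.6 157. ] F [-0.1 -0.  -0.7] 0.9971963548567434 22.7 [ 0.49373053 -0.33284634  0.15855036]
[230. 202.] [ 0.6052 -0.0363  0.0979]
[258. 212.] [0.6131 0.0506 0.0981]
[287. 223.] [0.6222 0.1412 0.0983]
[319. 235.] [0.6312 0.2289 0.0981]

[166. 165.] [ 0.5016 -0.323   0.0842]
[230. 202.] [ 0.6042 -0.0365  0.0977]
[257. 212.] [0.6143 0.0476 0.0975]
[319. 235.] [0.6319 0.2272 0.0977]
```

View pics/final.png

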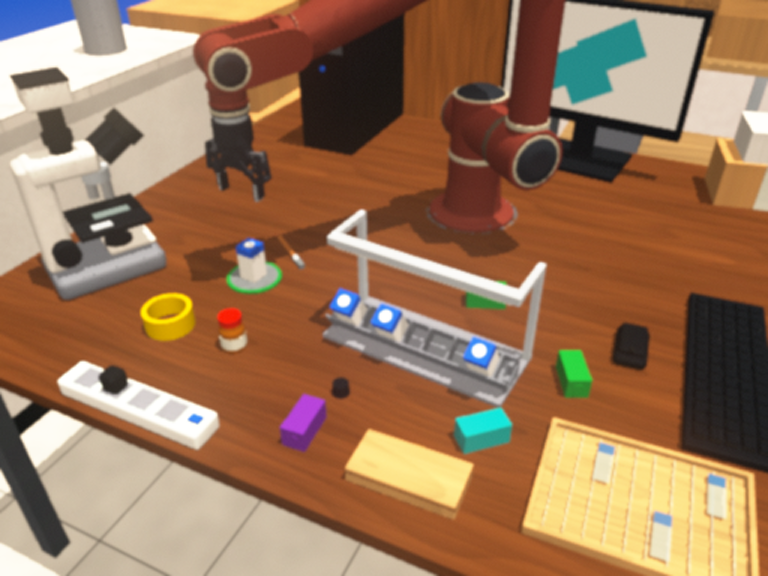

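The final picture shows the case upright, lid up, near the middle of the pad at (252,262) and clear of the gripper. The three empties and all bystanders are in place. Lid height is 86 mm (6 + 80), and the lid centre is within about 3 mm of the pad centre. I'm handing it in.

```bash
python3 -c "
from bench import env
print(env.job_done())"
```

```text
the job is handed in; nothing more can be done
None
```

The loaded case came from the third pocket (rack y = +45 mm) and now stands lid up on the round pad. I handed the job in at about 23 s of the 72 s allowed; no verdict is reported.

**Weighing:** I lifted the cases from the first three pockets. The first two pulled about 1.8 N (roughly 0.17 kg) and went back into their pockets. The third pulled about 4.3 N (roughly 0.44 kg). I didn't lift the fourth, because the third was clearly the heavy one.

**Last checks:**
- **Case on the pad:** its lid is 86 mm above the desk, as expected (6 + 80 mm), tilted by under 0.01 rad and about 3 mm from the pad's centre. I could not measure the force it puts on the pad.
- **Empty cases:** the two I put back were measured fully down, with lids at 79.5 mm along the pocket axis, the same as before. In the final camera view all three empty lids are within about 3 mm of where they started.
- **Other objects:** by eye, nothing else moved, and the gripper is clear of everything.

**What disagreed:** the fingertips stood about 41 mm farther back than the reported tool point (TCP), contrary to the interface text. My first grip on the first case therefore closed on top of its lid with about 6 N and nudged it. I backed off, found the case back in place and corrected the depth before gripping again.

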